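# Load a test bar into the moisture tester through its spring gate

## Task

Take the long slim test bar off the dark drying board, slide it along the moisture tester's track through the sprung side gate, and push it fully home so that it presses the brass contact plate in the measuring head right in. Let go of it there and come away, with the gate swung shut behind the bar. The bar is unfired and brittle: never force it in the measuring head, and leave the other things where they lie.

Things in the scene. Friction and masses are not known exactly. Their poses are not given: they have to be found in the camera images.
- bar: The test bar: a plain white cast bar, square section, 160 mm long (its x axis), 40 wide, 40 high, 0.34 to 0.52 kg; origin at the centre of its underside. One of three white pieces lying side by side on the drying board, about 95 mm apart; the only one both slim and long. Unfired and brittle.
- tester: Bench moisture tester, fixed: long grey base with a flat black plastic track. Origin at table level on the track's centre line, right under the shut gate; x = feed direction, z up. Track surface at z = 45 mm, x = -130 to 298. Steel kerbs 6 mm high, 46 mm apart, guide the bar from x = -130; they narrow at x = 135 to 160 to 43 mm and run on to 295. Above the kerbs it is open from the infeed end to x = 175.
- head: Measuring head, fixed on the tester's track from x = 175 to 298: 45 mm between cheeks (each 10 thick), 45 mm high under a clear cover whose top is 49 mm above the track. Origin at the centre of its mouth, on the track surface; axes as the tester's. A meter housing, 136 mm high over the table, stands beyond tester x = 310. Holds the contact plate; may press on the bar with at most 14 N.
- gate (a joint): Sprung side gate, in rad: a steel leaf 4 mm thick, 12 to 48 mm above the track, hinged on an upright post (51 mm above the track) at tester x = 0, y = +70 mm; shut (0) it reaches 88 mm across the track to y = -18. It swings only in the feed direction, to 1.5, and springs back by itself (firm: 0.34 N m at 0, 0.6 fully open). A bar in the track holds it at about 1; it sweeps the track up to x = 74.
- gate_edge (a point): Middle of the gate leaf's free upright edge, 30 mm above the track, 88 mm from the hinge axis.
- contact (a joint): Sprung brass contact plate facing -x in the head, 34 wide, 5 to 35 mm above the track; in m: 0 free, 0.004 pressed right in, on a hard stop. Free, its face is at tester x = 246 to 261: the back stop carrying it is clamped differently each time, and not reported. Weak spring (0.6 to 1 N): a bar left lying there keeps it pressed by its own friction.
- board: The dark wooden drying board, fixed, 320 x 200 x 15 mm; origin at the centre of its underside, x along its length.
- wide_bar: Another white piece on the board, 160 x 64 x 40 mm; origin at the centre of its underside. Leave it.
- short_bar: Another white piece on the board, 95 x 40 x 40 mm; origin at the centre of its underside. Leave it.
- gauge: Small steel check block, 25 x 60 x 25 mm, on the table; origin at the centre of its underside. Leave it.
- scraper: Scraper with handle, lying on the table. Leave it.
- brush: Brush lying on the table. Leave it.
- tin: Round closed tin, 64 mm across, 70 mm high, on the table; origin at the centre of its underside. Leave it.
- spacer: Wooden spacer strip, 150 x 22 x 18 mm, on the table; origin at the centre of its underside. Leave it.
Not all that is in view belongs to the job. Leave any green look-alike of the bar alone.

How it is judged (in metres and radians):
On the way, in this order (a step that is already met when the one before it is completed fails the run):
1. the bar lies along the track, part way through the gate, holding it open (value of joint gate above 0.7 rad and x of bar in the frame of tester between -0.05 and 0.07 m and y of bar in the frame of tester between -0.008 and 0.008 m and z of bar in the frame of tester below 0.055 m and angle between the x axis of bar and the x axis of tester, either way round below 0.12 rad), for 0.1 s.
2. the bar is home and has pressed the contact plate in (value of joint contact above 0.0025 m and x of bar in the frame of tester above 0.16 m), for 0.2 s.
At the end, for the whole second after the job is handed in: The bar lies flat on the track in the measuring head, at rest, with the contact plate pressed in at least 2.5 of its 4 mm, and the gate is shut behind it (within 0.08 rad) (all of step 2 and value of joint gate below 0.08 rad and z of bar in the frame of tester below 0.049 m and angle between the x axis of bar and the x axis of tester, either way round below 0.08 rad and linear speed of bar below 0.02 m/s and velocity of joint gate below 0.1 rad/s); the robot touches nothing.
It fails at once if the bar is forced against the measuring head or its contact plate with more than 14 N (contact force between bar and head above 14 N).
It fails at once if another thing on the bench or board is moved more than 20 mm (distance of any of wide_bar, short_bar, gauge, scraper, brush, tin, spacer from where it was at the start of the episode above 0.02 m).
It also fails if it takes over 54 s, if anything falls off the work surface, if the arm or the gripper's body presses on something with over 40 N, if the wrist force passes 120 N, or if a joint passes its speed limit or range.

## Robot

A 6-joint arm with a two-finger parallel gripper is mounted at the origin on the work surface. World frame = base frame: x ahead of the robot, y to its left, z up, the work surface at z = 0. Lengths are in mm, angles in rad, forces in N, time in s.
With the tool pointing down it reaches from about 375 to 975 mm from the base axis. Payload 3.8 kg.
Tool frame: the origin (TCP) lies between the finger pads; the fingertips stand 8 mm ahead of it and the grasp point (between the pads) lies 11 mm behind it (env.tcp_to_tips is the distance from the TCP to the fingertips, in mm); z points along the fingers, x is the direction in which the jaws open and shut, and the axes are right-handed (so a half turn about z gives the same grasp; the last joint's range is limited). The gripper opens to 85 mm and grips with 20 to 120 N. Pads are 22 mm wide; open, the fingers measure 114 mm over their backs; the gripper's body (76 mm by 85 mm) begins 54 mm behind the grasp point. The pads swing forward as they close: fully open they stand 13 mm farther back than shut.
Start: joints at [-1.229, 0.264, 1.604, -0, 1.274, -0.037], TCP at [249.613, -627.145, 239.28] pointing down, gripper open.
Joint ranges: [-2.63, 2.63], [-0.94, 2.18], [0.31, 2.57], [-1.31, 4.45], [0, 2.66], [-2.55, 2.55]. Speed limits (rad/s): [2.57, 2.57, 3.14, 3.14, 3.14, 3.14].

## Interface

Orientations are given as a unit quaternion [x, y, z, w].
In Python, from bench import env gives the robot as it stands. The module is installed in compiled form; this text tells all that it offers. Calls block until the motion is done:
- env.move_pose(position, orientation): joint-space move of the TCP to a pose.
- env.line_to(position, ori=None, feed=150): straight line of the TCP; ori=None keeps the orientation; feed is the mean speed in mm/s.
- env.set_joints(angles): joint-space move.
- env.release() and env.close_gripper(squeeze=None): open the fingers fully, or close them until they stop; squeeze is the grip in N (None keeps the last).
- env.dwell(seconds).
- env.ik(position, orientation): joint angles nearest the present ones, or None.
- env.observe(): the state.
- env.grab_frame(name): name is "scene" or "top"; returns (picture, depth): 384x512x3 uint8, red, green, blue; 384x512 float32, mm along the optical axis (not along the pixel's ray), 0 where there is no reading.
- env.camera_info(name): a dict with "K" (3x3 intrinsics, pixels), "R" (3x3) and "t" (3): a world point X has camera coordinates R X + t. Camera axes: x right, y down, z forward; pixel columns grow to the right and rows downward; lengths in mm; the calibration is good to about 2 mm. A picture is of the moment at which its call begins. camera_info takes no time and is no camera call.
A pose or a line that the arm cannot do raises env.IKError and nothing moves.
- env.job_done(): hands the job in, once; it reports no verdict.
The state is a dict: "t": time; "joint_positions": joint angles; "dq": joint speeds; "joint_efforts": joint torques, N m; "ee_pos": TCP position; "orientation": TCP orientation; "wrist_force": force on the tool from outside, world axes, zero at the start; "moment": the same for the moment, N m; "opening": finger opening in mm.
Only numpy, scipy, OpenCV 4.12 (cv2) and the standard library are available. Lean on these libraries where they do the work, as an engineer would, in place of code of your own. Each camera call takes 0.05 s, during which the arm holds its last target.

## Working session

There is one attempt and no reset: what is moved stays moved. The work goes in short steps, each a Python script; the robot and the scene stay as the last script left them, time stands still between calls to the robot, and variables do not carry over. Pictures are saved under pics/ and viewed, and the job is handed in when it is done.

```bash
mkdir -p pics; ls
python3 - <<'E'
from bench import env
import cv2,numpy as np
for n in ("scene","top"):
    p,d=env.grab_frame(n); np.savez(f"pics/{n}0.npz",p=p,d=d)
    cv2.imwrite(f"pics/{n}0.png",cv2.resize(p[...,::-1],(800,600),interpolation=cv2.INTER_CUBIC))
    c=env.camera_info(n); print(n,c, d.min(),d.max())
print(env.observe())
E
```

```text
pics
scene {'K': array([[446.50732035,   0.        , 250.44366733],
       [  0.        , 446.50732035, 187.61931471],
       [  0.        ,   0.        ,   1.        ]]), 'R': array([[ 0.38373517,  0.92342712,  0.00544689],
       [ 0.66384977, -0.2717566 , -0.69674374],
       [-0.64191183,  0.27098099, -0.71729945]]), 't': array([-179.66571981, -281.08454343, 1609.9524291 ])} 0.0 3998.148
top {'K': array([[355.16449694,   0.        , 256.52812921],
       [  0.        , 355.16449694, 188.3294765 ],
       [  0.        ,   0.        ,   1.        ]]), 'R': array([[ 0.02889438, -0.99949123,  0.01350577],
       [-0.98055511, -0.03096551, -0.19378549],
       [ 0.19410511, -0.00764384, -0.98095096]]), 't': array([ -59.9914205 ,  547.89621639, 1088.43899653])} 0.0 2139.3193
{'t': 0.1, 'joint_positions': array([-1.22889726e+00,  2.64717785e-01,  1.60525506e+00, -1.50539094e-05,
        1.27369896e+00, -3.69094645e-02]), 'dq': array([-0.00070112, -0.00269022, -0.00398247,  0.00080459,  0.00121904,
        0.00178421]), 'joint_efforts': array([ 1.06956653e-03, -5.16707540e+01, -3.68590200e+01, -6.50418770e-05,
        6.29025250e-03,  6.86671626e-06]), 'ee_pos': array([ 249.39331367, -626.53665534,  238.05005296]), 'orientation': array([ 8.27591795e-01, -5.61329440e-01, -8.42480981e-04, -6.09096396e-04]), 'wrist_force': array([0.48114884, 0.78659782, 0.24476417]), 'moment': array([ 0.05678321, -0.00730086,  0.02909448]), 'opening': 85.58970105583543}
```

View pics/scene0.png

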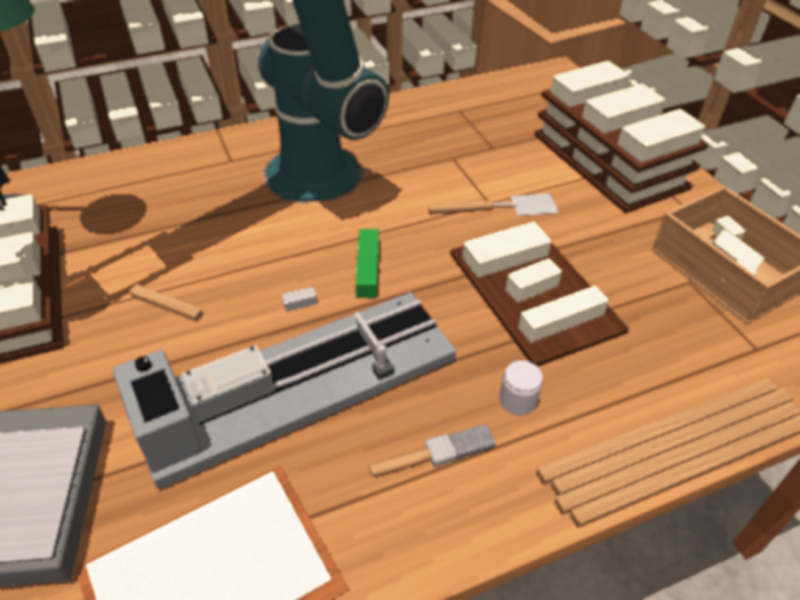

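View pics/top0.png

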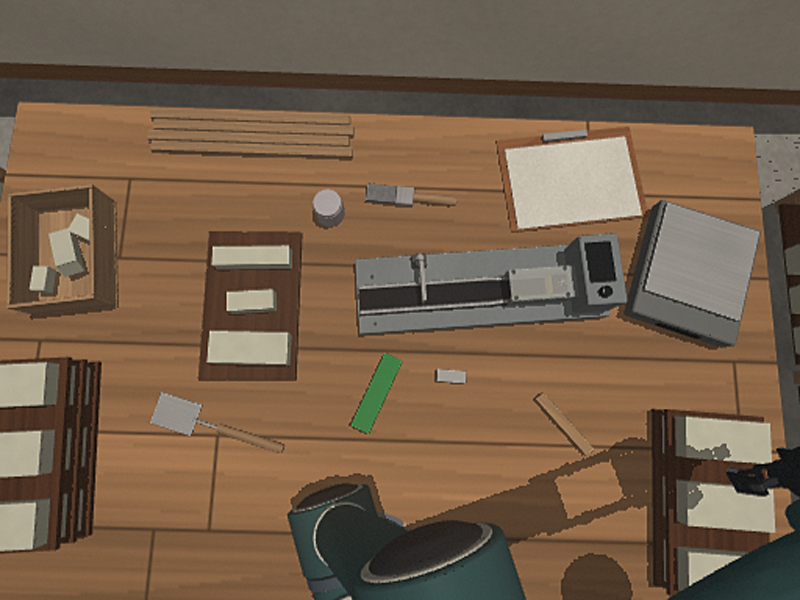

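The candidates (top picture, 800x600 px) are the slim long piece at (251,257), the short one at (250,300), the wide one at (248,348) and the green look-alike at (376,393). By the description I choose (251,257). Next I measure it and the tester, and check the choice in a crop.

```bash
cat > h.py <<'E'
import numpy as np,cv2
from bench import env
def ray(n,uv,z):
    c=env.camera_info(n);K,R,t=c["K"],c["R"],c["t"]
    uv=np.atleast_2d(np.asarray(uv,float))
    d=np.c_[uv,np.ones(len(uv))]@np.linalg.inv(K).T@R   # world dirs
    o=-R.T@t
    s=(z-o[2])/d[:,2]
    return o+s[:,None]*d
def proj(n,X):
    c=env.camera_info(n);q=np.atleast_2d(X)@c["R"].T+c["t"];q=q@c["K"].T
    return q[:,:2]/q[:,2:]
def cloud(n,d):
    c=env.camera_info(n);K,R,t=c["K"],c["R"],c["t"]
    v,u=np.mgrid[:d.shape[0],:d.shape[1]]
    q=np.stack([(u-K[0,2])/K[0,0]*d,(v-K[1,2])/K[1,1]*d,d],-1)
    return (q-t)@R
E
python3 - <<'E'
from h import *
f=np.load("pics/top0.npz");p,d=f["p"],f["d"]
W=cloud("top",d)
hsv=cv2.cvtColor(p,cv2.COLOR_RGB2HSV)
for n in("top","scene"):
    f=np.load(f"pics/{n}0.npz");p,d=f["p"],f["d"];hsv=cv2.cvtColor(p,cv2.COLOR_RGB2HSV);W=cloud(n,d)
    m=((hsv[...,1]<60)&(hsv[...,2]>175)&(W[...,2]>45)&(W[...,2]<62)).astype(np.uint8)
    k,l,s,c=cv2.connectedComponentsWithStats(m)
    for i in range(1,k):
        if s[i,4]<150: continue
        q=W[l==i]; z=np.median(q[:,2])
        X=ray(n,np.argwhere(l==i)[:,::-1],55)[:,:2].astype(np.float32)
        r=cv2.minAreaRect(X); print(n,c[i].round(1),s[i,4],"z",z.round(1),"rect",np.round(r[0],1),np.round(r[1],1),round(r[2],2))
p=np.load("pics/top0.npz")["p"];g=np.load("pics/scene0.npz")["p"]
a=cv2.resize(p[145:250,120:200],(400,525),interpolation=cv2.INTER_NEAREST)
b=cv2.resize(g[130:240,280:410],(400,338),interpolation=cv2.INTER_NEAREST)
o=np.zeros((525,800,3),np.uint8);o[:,:400]=a;o[:338,400:]=b
cv2.imwrite("pics/crop1.png",o[...,::-1])
a=cv2.resize(p[145:220,220:405],(800,324),interpolation=cv2.INTER_NEAREST)
cv2.imwrite("pics/crop2.png",a[...,::-1])
b=cv2.resize(g[180:315,70:300],(800,470),interpolation=cv2.INTER_NEAREST)
cv2.imwrite("pics/crop3.png",b[...,::-1])
E
```

```text
top [160.1 163. ] 540 z 54.7 rect [624.9 272.6] [ 37.  156.9] 1.88
top [158.9 191.7] 335 z 54.7 rect [528.8 266.4] [38. 92.] 5.44
top [158. 222.] 975 z 54.6 rect [431.8 262.6] [ 60.7 157.1] 0.24
scene [324.  155.2] 773 z 54.2 rect [436.  256.6] [ 66.8 162. ] 0.88
scene [476.4 162.6] 160 z 55.6 rect [638.3 662.8] [69.5 47.9] 11.85
scene [341.7 175.1] 333 z 54.4 rect [532.8 260.5] [42.3 95. ] 5.88
scene [360.5 196.7] 640 z 54.2 rect [626.9 266.7] [ 42.2 161.2] 2.75
```

View pics/crop1.png

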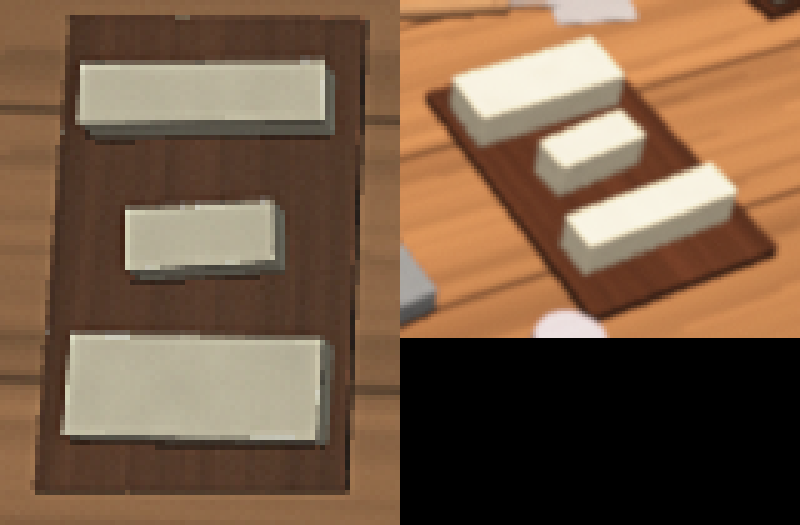

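View pics/crop2.png

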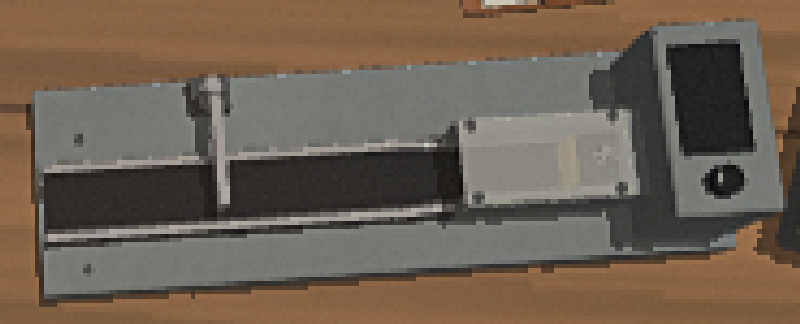

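View pics/crop3.png

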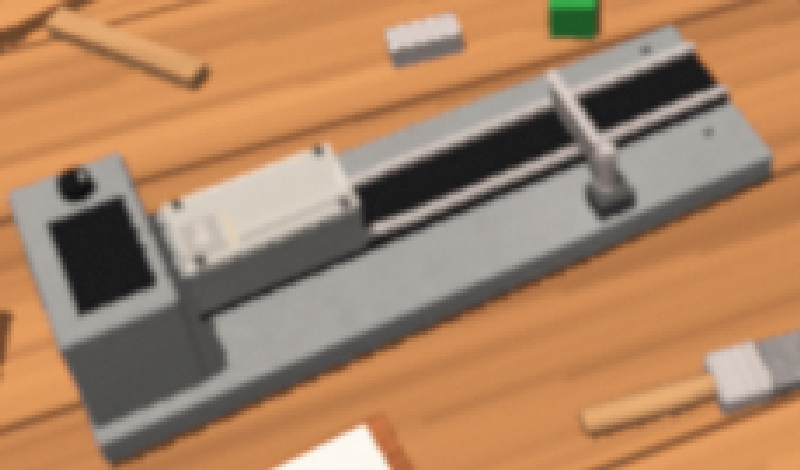

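The crop shows the chosen piece is both slim and long; in the picture rows it is the top one of the three. Now the tester pose: kerbs, track end, head mouth and gate.

Run:
```python
from h import *
print("tips",env.tcp_to_tips)
for n in("top","scene"):
    c=env.camera_info(n); print(n,"cam at",(-c["R"].T@c["t"]).round(0))
    f=np.load(f"pics/{n}0.npz");p,d=f["p"],f["d"]
    hsv=cv2.cvtColor(p,cv2.COLOR_RGB2HSV);W=cloud(n,d)
    # black track
    roi=(W[...,0]>480)&(W[...,0]<700)&(W[...,1]<150)&(W[...,1]>-420)
    m=((hsv[...,2]<70)&roi&(W[...,2]>38)&(W[...,2]<52)).astype(np.uint8)
    k,l,s,ce=cv2.connectedComponentsWithStats(m)
    for i in range(1,k):
        if s[i,4]<80: continue
        X=ray(n,np.argwhere(l==i)[:,::-1],45)[:,:2].astype(np.float32);r=cv2.minAreaRect(X)
        print(" black",ce[i].round(1),s[i,4],"z",np.median(W[l==i][:,2]).round(1),np.round(r[0],1),np.round(r[1],1),round(r[2],2),"xrange",X[:,0].min().round(1),X[:,0].max().round(1),"y",X[:,1].min().round(1),X[:,1].max().round(1))
    for lo,hi,z,nm in((86,100,94,"cover/gate"),(128,145,136,"meter"),(35,43,40,"base?"),(26,36,30,'base2')):
        m=(roi&(W[...,2]>lo)&(W[...,2]<hi)).astype(np.uint8)
        k,l,s,ce=cv2.connectedComponentsWithStats(m)
        for i in range(1,k):
            if s[i,4]<12: continue
            zz=np.median(W[l==i][:,2]);X=ray(n,np.argwhere(l==i)[:,::-1],zz)[:,:2].astype(np.float32);r=cv2.minAreaRect(X)
            print(" ",nm,ce[i].round(1),s[i,4],"z",zz.round(1),np.round(r[0],1),np.round(r[1],1),round(r[2],2))
```

```text
tips 8.0
top cam at [ 328.  -35. 1175.]
 black [277.8 188.1] 1214 z 44.5 [ 554.8 -113.1] [ 43.8 314.6] 5.94 xrange 516.8 592.7 y -269.4 42.9
  cover/gate [366.2 160.8] 18 z 91.9 [ 641.3 -388.2] [33.   5.6] 5.18
  cover/gate [270.  176.9] 86 z 93.3 [578.1 -83.9] [93.6 10.4] 7.38
  cover/gate [348.3 181.2] 904 z 93.2 [ 562.6 -329.5] [ 93.6 140.1] 7.76
  meter [376.9 170.9] 458 z 136.3 [ 594.  -408.3] [139.9  38.9] 6.03
  base? [313.2 167.6] 821 z 36.6 [ 626.8 -240.5] [ 60.  299.9] 5.81
  base? [247.4 173.7] 406 z 36.8 [603.8 -12.4] [ 57.8 132.6] 6.44
  base? [238.5 190.2] 24 z 42.0 [545.2  12.9] [20.4 28.3] 66.08
  base? [264.2 186.3] 13 z 41.6 [558.7 -67.7] [10.  19.6] 1.82
  base? [279.1 186.5] 17 z 41.6 [ 561.3 -115.3] [36.6 14.7] 85.34
  base? [256.3 190.6] 18 z 42.2 [544. -43.] [14.  26.6] 61.24
  base? [298. 202.] 899 z 36.8 [ 511.8 -178.6] [ 42.2 446.3] 5.92
  base? [365.  201.7] 16 z 36.2 [ 518.6 -397.8] [11.5 19.5] 37.64
  base2 [314.4 167.4] 829 z 34.4 [ 628.6 -239.5] [ 58.1 301.1] 6.01
  base2 [244.4 172.1] 326 z 34.3 [604.4  -4.5] [ 57.8 119.5] 5.73
  base2 [265.2 175.6] 20
[... 1069 characters left out ...]
195. ] 21 z 35.0 [488.5  -5.7] [14.7 26.2] 53.5
  base2 [239.2 199.2] 53 z 34.6 [491.1 -42.1] [21.5 54.3] 6.26
  base2 [221.9 205.8] 40 z 35.1 [496.4 -98.8] [20.5 43.9] 32.25
  base2 [211.4 209.7] 40 z 34.7 [ 499.1 -128.9] [17.7 43.8] 43.45
  base2 [197.1 215.4] 50 z 34.7 [ 503.8 -172.6] [23.6 42.9] 6.65
  base2 [204.9 253.4] 1900 z 34.5 [ 624.4 -185.9] [ 71.4 475. ] 5.83
  base2 [183.4 221.4] 25 z 34.8 [ 510.1 -214.2] [24.7 18.2] 36.17
  base2 [173.5 224.4] 45 z 35.0 [ 510.1 -241.1] [24.3 33.6] 1.9
  base2 [249.3 222.4] 12 z 34.5 [579.6 -48.8] [ 8.8 16.9] 46.58
  base2 [135.4 270.6] 23 z 35.0 [ 616.8 -366.7] [12.3 20.2] 20.25
  base2 [130.7 279.6] 26 z 35.0 [ 636.8 -383.5] [14.2 20.3] 77.81
```

```bash
cat >> h.py <<'E'
def quat(deg):
    a=np.radians(deg)/2; return [float(np.cos(a)),float(np.sin(a)),0.,0.]
def st(tag=""):
    o=env.observe(); print(tag,"t%.2f"%o["t"],"ee",o["ee_pos"].round(1),"F",o["wrist_force"].round(2),"M",o["moment"].round(2),"open",round(o["opening"],1)); return o
def snap(tag):
    for n in("scene","top"):
        p,d=env.grab_frame(n); np.savez(f"pics/{n}_{tag}.npz",p=p,d=d)
        cv2.imwrite(f"pics/{n}_{tag}.png",cv2.resize(p[...,::-1],(800,600),interpolation=cv2.INTER_CUBIC))
E
python3 - <<'E'
from h import *
q=quat(2.3)
j=env.ik([623.5,329.7,130],q); print(j, env.ik([560,-190,90],quat(5.9)))
env.move_pose([623.5,329.7,130],q); st("above")
snap("above")
E
```

```text
[ 4.51101508e-01  3.98760683e-01  1.63462665e+00 -4.44089210e-16
  1.10820532e+00  4.10958936e-01] [-3.69217281e-01  2.42808014e-01  1.92418910e+00 -4.44089210e-16
  9.74595544e-01 -4.72191707e-01]
above t3.69 ee [624.  328.9 130.2] F [-0.49 -1.07  0.77] M [ 0.01 -0.   -0.03] open 85.1
```

View pics/scene_above.png

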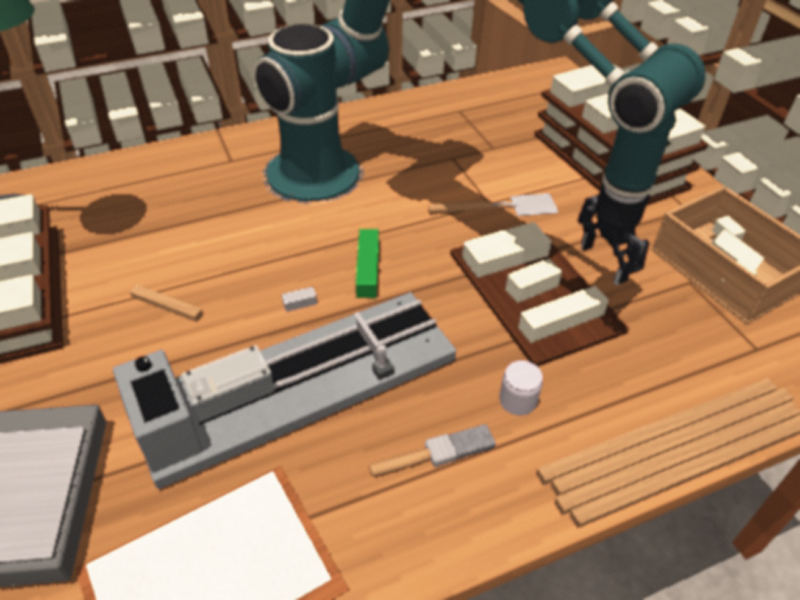

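View pics/top_above.png

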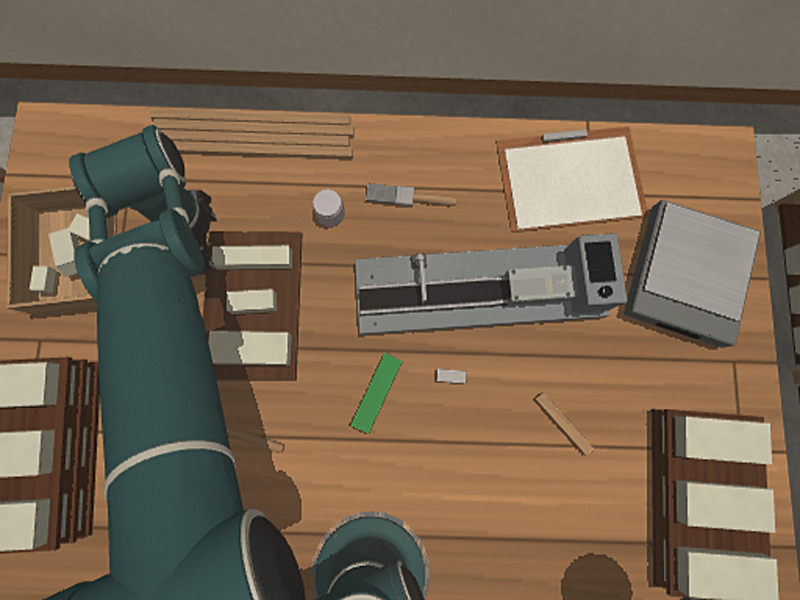

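The fingers straddle the bar's rear end: fingertips at about (588,245) and (628,278) in the scene picture, bar rear end near (605,300). I check the projected tips against that, then descend and grip.

Run:
```python
from h import *
o=env.observe();e=o["ee_pos"]
for dx in(-42.5,0,42.5):
    print(dx, (proj("scene",e+[dx,0,5])*800/512).round(0))
    print("  bar-rear corner proj", (proj("scene",[623+dx/42.5*20,350,55])*800/512).round(0))
p=np.load("pics/scene_above.npz")["p"][110:220,340:430]
cv2.imwrite("pics/crop4.png",cv2.resize(p,(490,600),interpolation=cv2.INTER_NEAREST)[...,::-1])
```

```text
-42.5 [[589. 248.]]
  bar-rear corner proj [[596. 285.]]
0 [[603. 264.]]
  bar-rear corner proj [[602. 293.]]
42.5 [[617. 280.]]
  bar-rear corner proj [[609. 300.]]
```

View pics/crop4.png

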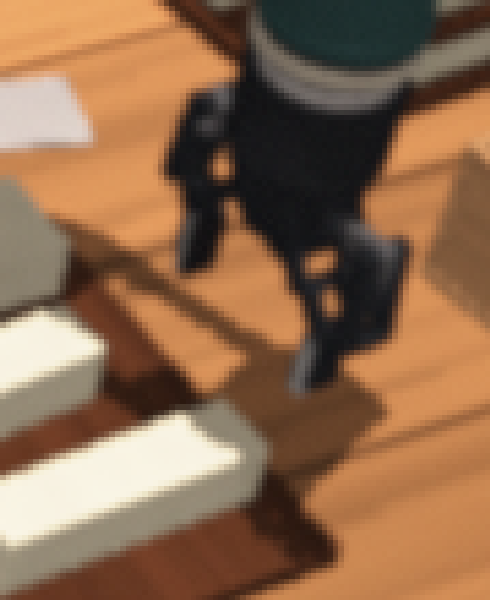

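Run:
```python
from h import *
q=quat(2.4)
env.line_to([624.3,327,70],q,feed=150); st()
env.line_to([624.3,327,31],q,feed=60); st("down")
env.close_gripper(40); st("closed")
env.line_to([624.3,327,45],feed=40); st("lift")
env.line_to([624.3,327,130],feed=150); st("up")
snap("lift")
```

```text
t4.34 ee [624.3 326.9  69.8] F [-0.05 -0.17  1.1 ] M [ 0.04 -0.03 -0.02] open 85.1
down t5.14 ee [624.4 327.1  31. ] F [-0.06 -0.48  0.76] M [-0.04  0.   -0.01] open 85.3
closed t5.63 ee [624.4 327.3  31.7] F [-1.75  0.6   3.63] M [-0.03  0.39 -0.09] open 39.2
lift t6.13 ee [624.4 327.   45.1] F [-0.31 -0.04 -3.58] M [ 0.23 -0.02  0.02] open 39.4
up t6.85 ee [623.6 326.7 129.2] F [ 0.02 -0.38 -4.84] M [0.19 0.07 0.01] open 39.4
```

View pics/scene_lift.png

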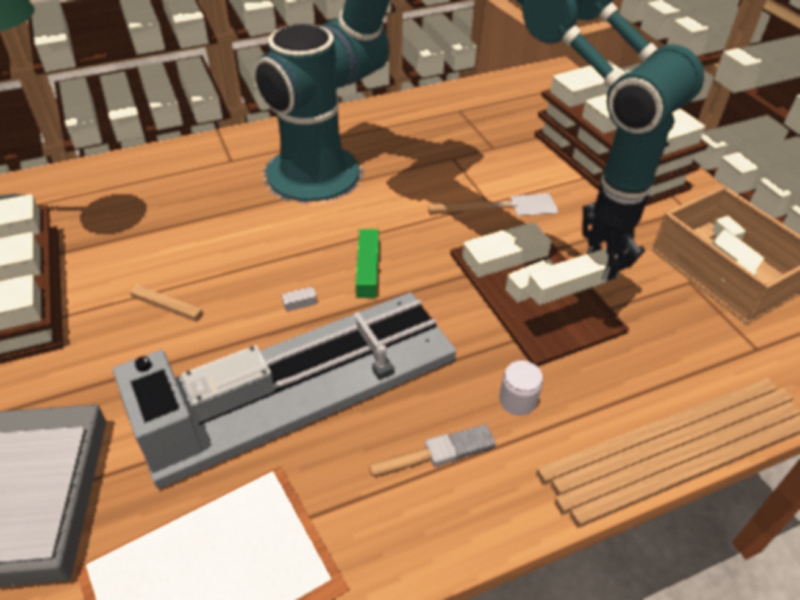

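```bash
cat >> h.py <<'E'
O=np.array([550.5,-91.0]); YAW=5.9
def P(x,y,z,O=None,yaw=None):
    O=globals()["O"] if O is None else O; a=np.radians(YAW if yaw is None else yaw)
    v=O+x*np.array([np.sin(a),-np.cos(a)])+y*np.array([np.cos(a),np.sin(a)])
    return [float(v[0]),float(v[1]),float(z)]
def FT(o):
    "wrist force in tester axes"
    a=np.radians(YAW);f=o["wrist_force"]
    return np.array([f[0]*np.sin(a)-f[1]*np.cos(a), f[0]*np.cos(a)+f[1]*np.sin(a), f[2]])
def T(p):
    a=np.radians(YAW);v=np.asarray(p)[...,:2]-O
    return np.stack([v[...,0]*np.sin(a)-v[...,1]*np.cos(a), v[...,0]*np.cos(a)+v[...,1]*np.sin(a)],-1)
E
python3 - <<'E'
from h import *
env.line_to(P(-160,0,130),quat(YAW),feed=300); st()
env.line_to(P(-160,0,80),feed=150); env.dwell(0.1); st("hover")
snap("hover")
for n,b,out in(("top",(150,225,200,320),"a"),("scene",(170,250,180,300),"b")):
    p=np.load(f"pics/{n}_hover.npz")["p"][b[0]:b[1],b[2]:b[3]]
    s=790/p.shape[1]; cv2.imwrite(f"pics/hov_{out}.png",cv2.resize(p,None,fx=s,fy=s,interpolation=cv2.INTER_NEAREST)[...,::-1])
E
```

```text
t8.02 ee [534.5  68.9 130.1] F [-0.12 -0.24 -2.86] M [ 0.25 -0.01  0.01] open 39.3
hover t8.60 ee [535.3  68.7  81.1] F [ 0.52 -0.33 -3.46] M [ 0.22 -0.03  0.  ] open 39.6
```

View pics/hov_a.png

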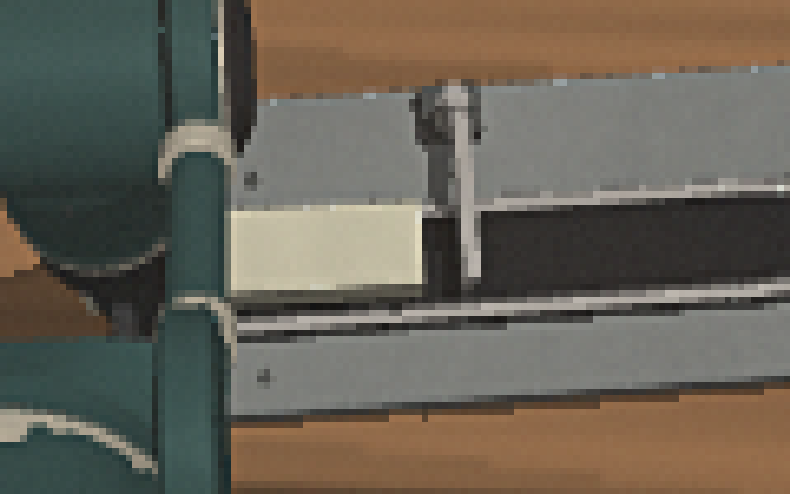

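View pics/hov_b.png

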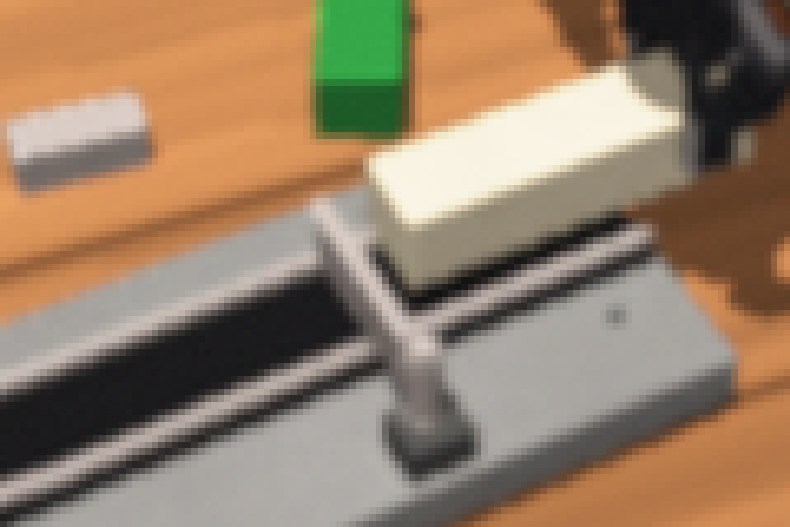

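Run:
```python
from h import *
for n in("top","scene"):
    f=np.load(f"pics/{n}_hover.npz");p,d=f["p"],f["d"];hsv=cv2.cvtColor(p,cv2.COLOR_RGB2HSV);W=cloud(n,d)
    m=((hsv[...,1]<70)&(hsv[...,2]>165)&(W[...,2]>97)&(W[...,2]<113)&(np.abs(W[...,0]-545)<60)&(W[...,1]>-110)&(W[...,1]<100)).astype(np.uint8)
    k,l,s,c=cv2.connectedComponentsWithStats(m);i=1+np.argmax(s[1:,4])
    w=W[l==i]; zz=np.median(w[:,2]);t=T(w); A=np.c_[t,np.ones(len(t))];pl=np.linalg.lstsq(A,w[:,2],rcond=None)[0]
    print(n,"bar top z",zz.round(1),"slope along/across",pl[:2].round(3))
    X=ray(n,np.argwhere(l==i)[:,::-1],105);t=T(X)
    xs=[];mid=[]
    for a in np.arange(-80,-25,5):
        q=t[(t[:,0]>=a)&(t[:,0]<a+5)]
        if len(q)>5: xs.append(a+2.5);mid.append((q[:,1].max()+q[:,1].min())/2); 
    print("  bar front",t[:,0].max().round(1),"lateral mid",np.polyfit(xs,mid,1)@[-50,1],"slope",np.polyfit(xs,mid,1)[0].round(4))
    # kerbs: bright ridge profile along tester y at z=51 for stations
    g=cv2.cvtColor(p,cv2.COLOR_RGB2GRAY).astype(np.float32);L=[];x0=[]
    f0=np.load(f"pics/{n}0.npz")["p"];g=cv2.cvtColor(f0,cv2.COLOR_RGB2GRAY).astype(np.float32)
    ys=np.arange(-34,34.1,.25)
    for a in list(range(-120,-30,3))+list(range(25,130,3)):
        pts=np.array([P(a,y,51) for y in ys]);uv=proj(n,pts).astype(np.float32)
        v=cv2.remap(g,uv[:,:1],uv[:,1:],cv2.INTER_LINEAR)[:,0]
        dv=np.gradient(v)
        # inner edges (dark->bright) each side at half level
        dark=np.median(v[np.abs(ys)<12])
        up=[y for y,b in zip(ys,v) if y>5 and b>dark+60][:1]; dn=[y for y,b in zip(ys,v) if y<-5 and b>dark+60][-1:]
        if up and dn: L.append((up[0],dn[0]));x0.append(a)
    L=np.array(L);x0=np.array(x0);mm=L.mean(1)
    print("  kerb inner edges median",np.median(L,0),"gap",np.median(L[:,0]-L[:,1]),"mid fit slope",np.polyfit(x0,mm,1).round(4))
```

```text
top bar top z 103.8 slope along/across [-0.002 -0.007]
  bar front -27.3 lateral mid -0.5731591002008936 slope -0.0372
  kerb inner edges median [ 23.25 -22.75] gap 46.0 mid fit slope [0.0005 0.247 ]
scene bar top z 103.8 slope along/across [-0.006 -0.013]
  bar front -19.4 lateral mid 3.3649281859581457 slope -0.0168
  kerb inner edges median [ 20.75 -18.  ] gap 38.75 mid fit slope [-1.0000e-04  1.2854e+00]
```

```bash
cat >> h.py <<'E'
def baredges(n,p,z,x0,x1,ylim=35):
    g=p[...,2].astype(np.float32); ys=np.arange(-ylim,ylim+.1,.25);R=[]
    for a in np.arange(x0,x1,2.):
        uv=proj(n,np.array([P(a,y,z) for y in ys])).astype(np.float32)
        v=cv2.GaussianBlur(cv2.remap(g,uv[:,:1],uv[:,1:],cv2.INTER_LINEAR),(1,5),0)[:,0]
        dv=np.gradient(v); i=np.argmax(np.where(np.abs(ys+20)<9,dv,-9)); j=np.argmin(np.where(np.abs(ys-20)<9,dv,9))
        R.append((a,ys[i],ys[j]))
    R=np.array(R)
    for k,nm in((1,"-y edge"),(2,"+y edge")):
        c=np.polyfit(R[:,0],R[:,k],1); r=R[:,k]-np.polyval(c,R[:,0]); ok=np.abs(r)<1.5
        c=np.polyfit(R[ok,0],R[ok,k],1); print("  ",n,nm,"at mid",np.polyval(c,(x0+x1)/2).round(2),"slope",c[0].round(4),ok.sum(),len(ok))
E
python3 - <<'E'
from h import *
o=env.observe();q=o["orientation"];print("tool yaw",np.degrees(2*np.arctan2(q[1],q[0])),q.round(4))
baredges("top",np.load("pics/top_hover.npz")["p"],104,-72,-32)
baredges("scene",np.load("pics/scene_hover.npz")["p"],104,-130,-32)
baredges("top",np.load("pics/top_above.npz")["p"],55,0,1)if 0 else None
E
```

```text
tool yaw 5.917938692665791 [ 0.9987  0.0516  0.0014 -0.    ]
   top -y edge at mid -19.84 slope 0.0618 18 20
   top +y edge at mid 18.93 slope -0.0733 20 20
   scene -y edge at mid -19.8 slope -0.0215 46 49
   scene +y edge at mid 21.5 slope -0.0167 46 49
```

Run:
```python
from h import *
q=quat(7.0)
env.line_to(P(-155,-1,72),q,feed=80); env.dwell(.1); o=st("start"); f0=FT(o)
for z in np.arange(70,60.4,-1.0):
    env.line_to(P(-155,-1,z),q,feed=40); o=env.observe(); f=FT(o)-f0
    print(z,o["ee_pos"][2].round(2),f.round(2),o["moment"].round(2))
    if f[2]>5: break
st("end"); snap("low")
for n,b,out in(("top",(150,225,200,320),"a"),("scene",(170,250,180,300),"b")):
    p=np.load(f"pics/{n}_low.npz")["p"][b[0]:b[1],b[2]:b[3]]
    s=790/p.shape[1]; cv2.imwrite(f"pics/low_{out}.png",cv2.resize(p,None,fx=s,fy=s,interpolation=cv2.INTER_NEAREST)[...,::-1])
baredges("top",np.load("pics/top_low.npz")["p"],86,-67,-29)
baredges("scene",np.load("pics/scene_low.npz")["p"],86,-125,-29)
```

```text
start t9.07 ee [533.8  63.1  72.4] F [-0.99  0.5  -2.94] M [ 0.19  0.01 -0.01] open 39.5
70.0 69.99 [0.64 1.63 0.15] [ 0.16  0.05 -0.02]
69.0 68.88 [ 0.1   0.57 -1.11] [ 0.22  0.04 -0.06]
68.0 67.91 [ 0.78  0.77 -0.2 ] [0.23 0.01 0.02]
67.0 66.9 [ 0.34  0.07 -0.97] [ 0.22 -0.01 -0.06]
66.0 65.92 [ 0.38  0.4  -0.43] [ 0.19  0.02 -0.01]
65.0 64.92 [ 0.98  1.6  -0.5 ] [ 0.19 -0.03  0.02]
64.0 63.9 [ 0.37  0.69 -0.23] [ 0.22  0.05 -0.05]
63.0 62.88 [-0.03  0.43 -0.84] [ 0.16  0.03 -0.02]
62.0 62.04 [1.3  1.47 0.71] [ 0.13 -0.02  0.04]
61.0 61.65 [-0.48 -0.58  5.74] [ 0.02  0.44 -0.17]
end t11.57 ee [533.8  63.1  61.7] F [-1.62  0.92  2.79] M [ 0.02  0.44 -0.17] open 39.6
   top -y edge at mid -20.3 slope 0.0524 19 19
   top +y edge at mid 19.39 slope -0.0702 19 19
   scene -y edge at mid -22.68 slope -0.035 36 48
   scene +y edge at mid 21.75 slope -0.0046 46 48
```

View pics/low_b.png

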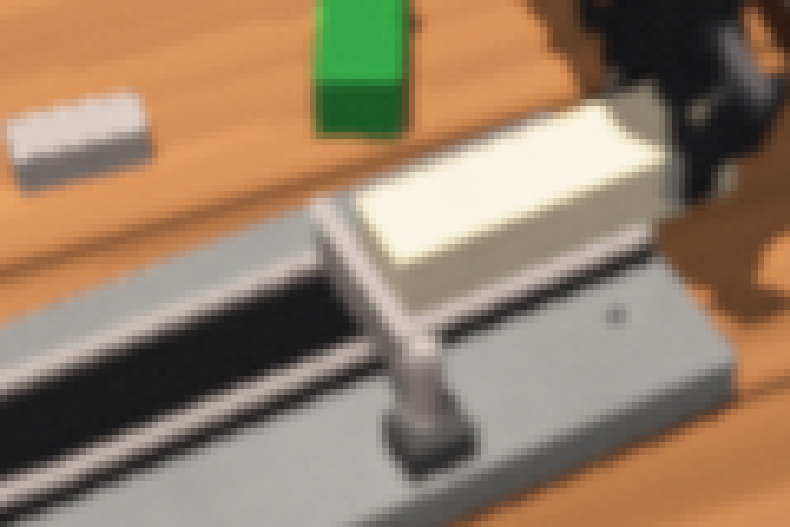

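The bar sits between the kerbs: near kerb in front of it at about (600,260), front end at (400,260), touching down at the expected height of +30 mm. I find the exact lateral centre by feeling the kerbs.

Run:
```python
from h import *
q=quat(7.0); z=62.0
env.line_to(P(-155,-1,z),q,feed=30); env.dwell(.15); 
def avg(n=4):
    F=[];
    for _ in range(n):
        o=env.observe();F.append(np.r_[FT(o),o["moment"][2]]); env.dwell(.02)
    return np.mean(F,0),T(o["ee_pos"])
f0,t0=avg();print("f0",f0.round(2),t0.round(2))
for s in(1,-1):
    for k in range(1,9):
        y=-1+s*0.75*k
        env.line_to(P(-155,y,z),q,feed=25); f,t=avg(3)
        df=f-f0; print(s,round(y,2),t[1].round(2),df.round(2))
        if abs(df[1])>6: break
    env.line_to(P(-155,-1,z),q,feed=40)
st()
```

```text
f0 [-0.09  0.99 -2.63  0.1 ] [-155.02   -0.94]
1 -0.25 -0.6 [ 0.19 -1.52 -0.05 -0.2 ]
1 0.5 0.43 [ 0.03 -1.49  0.12 -0.16]
1 1.25 1.39 [ 0.67 -1.16  0.1  -0.16]
1 2.0 2.12 [ 0.23 -1.16 -0.13 -0.11]
1 2.75 2.72 [-0.19 -2.04  0.44 -0.17]
1 3.5 2.75 [-0.38 -4.61  1.94 -0.26]
1 4.25 2.82 [-0.11 -6.78  3.71 -0.31]
-1 -1.75 -1.42 [ 0.05 -1.11 -1.2  -0.1 ]
-1 -2.5 -2.47 [-0.43 -0.48 -0.68 -0.1 ]
-1 -3.25 -3.32 [ 0.13 -1.07 -0.09 -0.1 ]
-1 -4.0 -3.38 [ 0.23  2.01 -1.98 -0.  ]
-1 -4.75 -3.42 [ 0.4   3.92 -4.46  0.06]
-1 -5.5 -3.51 [ 0.54  5.72 -4.68  0.08]
-1 -6.25 -3.56 [ 0.16  6.85 -5.92  0.14]
 t16.90 ee [533.1  63.   61.9] F [ 0.33 -0.04 -3.05] M [ 0.12 -0.1   0.04] open 39.3
```

Run:
```python
from h import *
q=quat(6.8); f0=FT(env.observe())
env.line_to(P(-155,-0.3,61.8),q,feed=40)
for x in np.arange(-140,-29,15):
    env.line_to(P(x,-0.3,61.8),q,feed=80); o=env.observe(); f=FT(o)-f0
    print(x,T(o["ee_pos"]).round(2),o["ee_pos"][2].round(2),f.round(1),o["moment"].round(2))
    if abs(f[0])>22 or abs(f[1])>18: print("STOP"); break
env.dwell(.3); st(); snap("gate")
for n,b,out in(("top",(150,225,200,320),"a"),("scene",(170,250,180,300),"b")):
    p=np.load(f"pics/{n}_gate.npz")["p"][b[0]:b[1],b[2]:b[3]]
    s=790/p.shape[1]; cv2.imwrite(f"pics/gate_{out}.png",cv2.resize(p,None,fx=s,fy=s,interpolation=cv2.INTER_NEAREST)[...,::-1])
```

```text
-140 [-140.07   -0.15] 61.84 [-6.3  0.4  0.7] [0.84 0.06 0.17]
-125 [-125.76    0.94] 62.23 [-7.2  1.9 -0.1] [ 1.31 -0.25  0.55]
-110 [-111.08    0.18] 61.99 [-8.  -0.1  1.5] [ 1.34 -0.03  0.3 ]
-95 [-95.8   -0.59] 61.77 [-6.7 -1.3  1.9] [0.94 0.19 0.07]
-80 [-80.53  -1.06] 61.64 [-6.2 -2.5  3.9] [ 0.67  0.25 -0.12]
-65 [-65.   -1.5] 61.67 [-3.  -3.4  4. ] [ 0.38  0.54 -0.43]
-50 [-49.55  -1.74] 61.67 [-1.6 -4.6  5.1] [ 0.12  0.62 -0.49]
-35 [-34.51  -1.74] 61.69 [-0.7 -5.3  5.3] [ 0.11  0.61 -0.43]
 t20.18 ee [545.2 -56.8  61.7] F [-5.48  0.36  1.22] M [ 0.05  0.66 -0.53] open 39.3
```

View pics/gate_a.png

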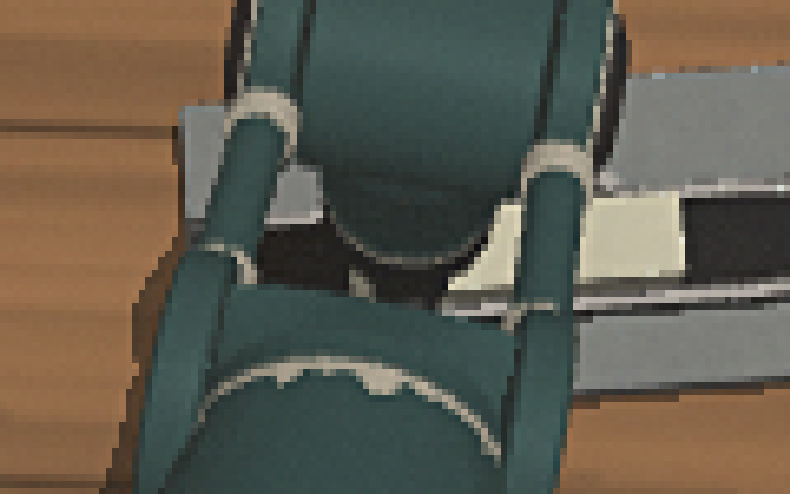

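View pics/gate_b.png

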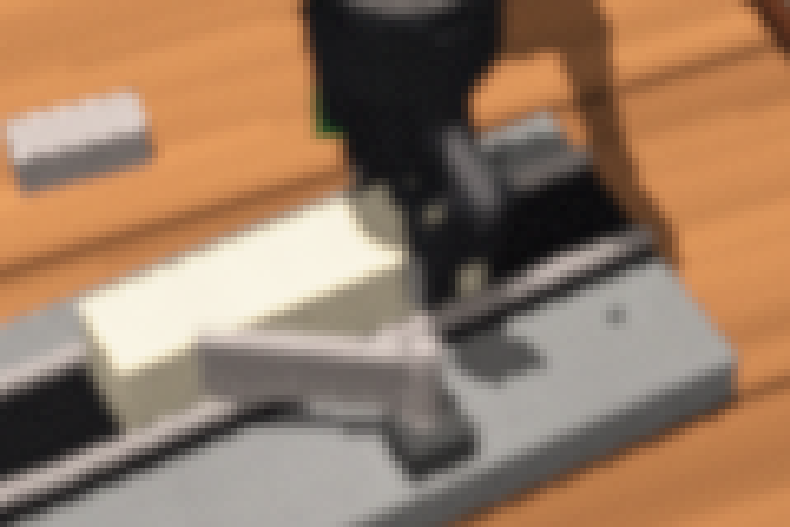

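The gate stands open at about 1 rad, leaf tip against the bar's side near (210,360) in the scene crop, with the bar between the kerbs and its centre near tester x = 25. I carry on while correcting the lateral drift.

Run:
```python
from h import *
q=quat(6.8); yc=0.6; 
for x in np.arange(-27,96,8):
    env.line_to(P(x,yc,61.8),q,feed=70); o=env.observe(); f=FT(o); t=T(o["ee_pos"])
    print(x,round(yc,2),t.round(2),o["ee_pos"][2].round(2),f.round(1),o["moment"].round(2))
    if f[0]<-14 or abs(f[1])>20: print("STOP"); break
    yc=float(np.clip(yc+0.6*(-0.3-t[1]),-3,3))
st(); snap("in")
for n,b,out in(("top",(150,225,220,380),"a"),("scene",(170,270,140,290),"b")):
    p=np.load(f"pics/{n}_in.npz")["p"][b[0]:b[1],b[2]:b[3]]
    s=790/p.shape[1]; cv2.imwrite(f"pics/in_{out}.png",cv2.resize(p,None,fx=s,fy=s,interpolation=cv2.INTER_NEAREST)[...,::-1])
```

```text
-27 0.6 [-26.98  -0.92] 61.66 [-2.6 -5.2  2.2] [ 0.28  0.68 -0.29]
-19 0.97 [-19.03  -0.54] 61.67 [-3.1 -4.9  2.7] [ 0.35  0.72 -0.27]
-11 1.12 [-11.08  -0.39] 61.67 [-2.4 -4.6  2.4] [ 0.32  0.65 -0.23]
-3 1.17 [-3.05 -0.34] 61.69 [-3.2 -5.3  1.8] [ 0.33  0.74 -0.19]
5 1.2 [ 4.96 -0.33] 61.69 [-2.4 -5.1  2.9] [ 0.34  0.6  -0.17]
13 1.22 [12.95 -0.31] 61.68 [-3.4 -5.3  2.1] [ 0.36  0.67 -0.11]
21 1.22 [20.92 -0.34] 61.68 [-3.7 -5.3  2.9] [ 0.33  0.66 -0.02]
29 1.25 [28.93 -0.3 ] 61.7 [-2.9 -5.1  2.9] [ 0.35  0.68 -0.06]
37 1.24 [36.93 -0.34] 61.67 [-2.9 -4.4  2.8] [ 0.44  0.59 -0.03]
45 1.27 [43.87 -0.14] 61.7 [-6.6 -4.7  4.3] [0.85 0.62 0.18]
53 1.17 [51.32 -0.1 ] 61.72 [-9.4 -3.1  3.8] [1.15 0.55 0.35]
61 1.06 [59.43 -0.17] 61.69 [-8.7 -3.6  3.8] [1.04 0.48 0.34]
69 0.98 [67.64 -0.23] 61.71 [-7.5 -4.1  3.1] [0.97 0.46 0.28]
77 0.94 [76.46 -0.47] 61.68 [-5.6 -4.6  3.2] [0.64 0.55 0.32]
85 1.04 [ 8.529e+01 -1.000e-02] 61.68 [-1.3 -5.1  1.7] [0.26 0.7  0.27]
93 0.87 [92.87 -0.18] 61.69 [-3.4 -5.   2.8] [0.4  0.68 0.26]
 t24.55 ee [ 559.9 -183.4   61.7] F [-5.34  2.87  2.85] M [0.4  0.68 0.26] open 38.9
```

View pics/in_a.png

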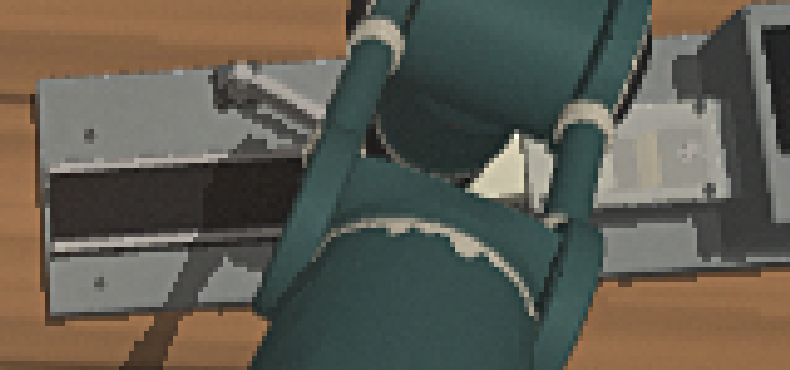

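View pics/in_b.png

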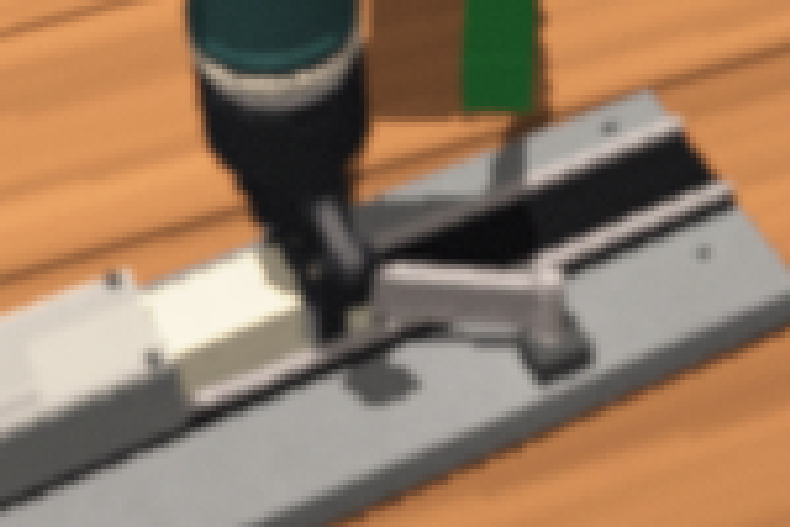

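Run:
```python
from h import *
q=quat(6.8); yc=0.9
for x in np.arange(94.5,103,1.5):
    env.line_to(P(x,yc,61.8),q,feed=40); o=env.observe(); f=FT(o); t=T(o["ee_pos"])
    print(x,round(yc,2),t.round(2),f.round(1),o["moment"].round(2))
    if f[0]<-8: print("STOP"); break
    if f[1]>-2: 
        env.dwell(.1); f=FT(env.observe()); print("gate off?",f.round(1)); break
env.dwell(.2); st(); snap("in2")
for n,b,out in(("top",(150,225,220,380),"a"),("scene",(170,270,140,290),"b")):
    p=np.load(f"pics/{n}_in2.npz")["p"][b[0]:b[1],b[2]:b[3]]
    s=790/p.shape[1]; cv2.imwrite(f"pics/in2_{out}.png",cv2.resize(p,None,fx=s,fy=s,interpolation=cv2.INTER_NEAREST)[...,::-1])
```

```text
94.5 0.9 [94.48  0.73] [-2.7 -1.4 -0.3] [ 0.42  0.48 -0.29]
gate off? [-2.  -1.8 -0. ]
 t25.20 ee [ 560.9 -184.9   61.7] F [-3.53  1.5  -0.28] M [ 0.34  0.54 -0.34] open 39.2
```

View pics/in2_b.png

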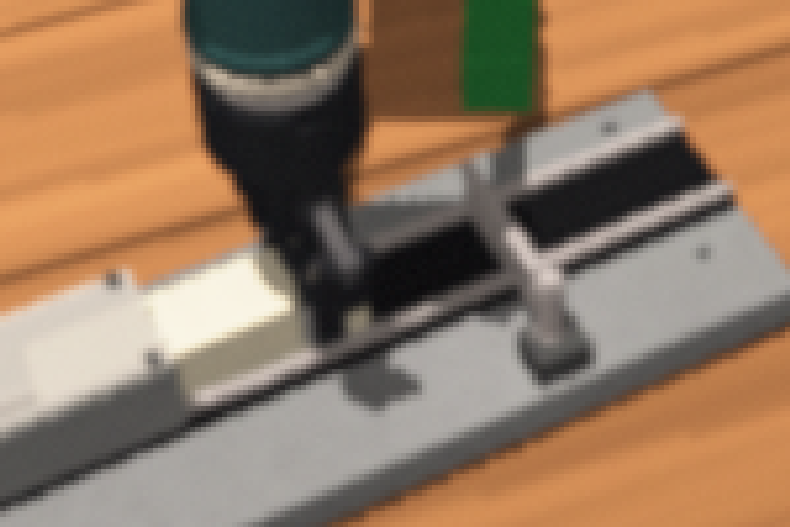

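The gate has snapped shut behind the bar, with the leaf back across the track at about (510,220). Now I release, come up, close the fingers and push from behind.

Run:
```python
from h import *
q=quat(5.9)
env.line_to(P(94.5,-0.2,61.8),quat(6.5),feed=40)
env.release(); st("rel")
env.line_to(P(94.5,-0.2,125),feed=200)
env.line_to(P(52,-0.2,125),q,feed=200); env.close_gripper(30)
env.dwell(.1); st("closed"); snap("rel")
for n,b,out in(("top",(150,225,220,380),"a"),("scene",(170,270,140,290),"b")):
    p=np.load(f"pics/{n}_rel.npz")["p"][b[0]:b[1],b[2]:b[3]]
    s=790/p.shape[1]; cv2.imwrite(f"pics/rel_{out}.png",cv2.resize(p,None,fx=s,fy=s,interpolation=cv2.INTER_NEAREST)[...,::-1])
```

```text
rel t26.07 ee [ 560.2 -185.1   62. ] F [ 0.07 -0.03  0.13] M [0.02 0.01 0.03] open 85.4
closed t27.76 ee [ 555.6 -142.7  125. ] F [ 0.03  0.32 -0.27] M [0.02 0.01 0.  ] open 0.2
```

View pics/rel_b.png

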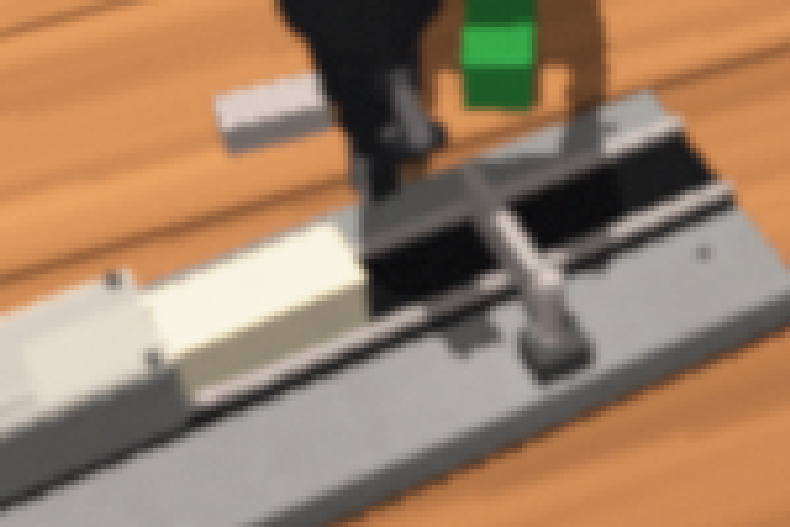

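The bar lies flat with its front inside the head and the gate shut. Rear top corners are at about (335,222) and (370,262) in the scene crop. I cast those to get the rear face position.

Run:
```python
from h import *
s=790/150
print(T(ray("scene",[[140+335/s,170+222/s],[140+370/s,170+262/s]],85)).round(1))
env.line_to(P(50,-0.2,75),feed=150); env.line_to(P(50,-0.2,65),feed=80); env.dwell(.15)
def f():
    F=[]
    for _ in range(3): F.append(FT(env.observe())); env.dwell(.01)
    return np.mean(F,0)
f0=f(); print("f0",f0.round(2))
for x in np.arange(52,70,1.5):
    env.line_to(P(x,-0.2,65),feed=40); d=f()-f0
    print(x,T(env.observe()["ee_pos"]).round(2),d.round(2))
    if d[0]<-1.5: break
st()
```

```text
[[ 70.3 -16. ]
 [ 65.9  15.5]]
f0 [0.11 0.3  0.63]
52.0 [52.16 -0.08] [-0.23 -0.28 -0.8 ]
53.5 [53.57 -0.19] [-0.63 -0.27 -0.29]
55.0 [55.07 -0.17] [ 0.29 -0.63 -0.57]
56.5 [56.59 -0.18] [-0.05 -0.23 -0.6 ]
58.0 [58.06 -0.17] [-0.46 -0.4  -0.58]
59.5 [59.26 -0.26] [-2.6  -0.46 -0.02]
 t30.44 ee [ 556.3 -150.    65. ] F [-0.14  2.16  0.26] M [ 0.36  0.04 -0.02] open -0.2
```

Run:
```python
from h import *
def f():
    F=[]
    for _ in range(3): F.append(FT(env.observe())); env.dwell(.01)
    return np.mean(F,0)
x=59.5; fr=[]; ext=None
while x<102:
    x+=1.5 if x<70 else 0.75
    env.line_to(P(x,-0.2,65),feed=30); d=f(); o=env.observe(); t=T(o["ee_pos"])
    print(round(x,2),t.round(2),d.round(2),"t%.1f"%o["t"])
    base=np.median(fr) if len(fr)>3 else -2
    if d[0]<base-3.5 or d[0]<-7.5: print("stop, base",base); break
    fr.append(d[0])
    if o["t"]>45: print("time");break
st()
```

```text
61.0 [60.87 -0.25] [-3.05  0.35  0.68] t30.7
62.5 [62.63 -0.24] [-2.74  0.33  0.71] t31.0
64.0 [64.22 -0.19] [-1.39 -0.12  0.4 ] t31.3
65.5 [65.72 -0.23] [-1.46  0.03  0.73] t31.5
67.0 [67.17 -0.23] [-1.28 -0.27 -0.11] t31.8
68.5 [68.67 -0.24] [-1.4  -0.3   0.21] t32.1
70.0 [70.18 -0.21] [-1.52 -0.28 -0.09] t32.4
70.75 [70.78 -0.19] [-1.78 -0.29 -0.34] t32.6
71.5 [71.54 -0.22] [-2.35  0.43  0.05] t32.9
72.25 [72.33 -0.19] [-2.04 -0.09  0.08] t33.2
73.0 [73.11 -0.23] [-1.93  0.31  0.  ] t33.5
73.75 [73.85 -0.2 ] [-1.58  0.12 -0.82] t33.7
74.5 [74.61 -0.22] [-1.52 -0.27 -0.58] t34.0
75.25 [75.32 -0.21] [-1.66  0.08 -0.57] t34.3
76.0 [76.09 -0.21] [-1.04 -0.26 -0.51] t34.6
76.75 [76.88 -0.21] [-1.27 -0.41 -0.81] t34.8
77.5 [77.59 -0.18] [-1.5  -0.01 -0.98] t35.1
78.25 [78.34 -0.2 ] [-1.49 -0.01 -0.8 ] t35.4
79.0 [79.09 -0.19] [-1.34  0.51 -0.8 ] t35.7
79.75 [79.86 -0.2 ] [-1.09 -0.03 -0.87] t35.9
80.5 [80.58 -0.19] [-1.49 -0.28 -1.11] t36.2
81.25 [81.33 -0.2 ] [-1.5   0.14 -0.65] t36.5
82.0 [82.07 -0.18] [-1.47  0.43 -0.92] t36.8
82.75 [82.69 -0.2 ] [-2.57 -0.57 -0.31] t37.0
83.5 [83.43 -0.21] [-3.17 -0.16  0.17] t37.3
84.25 [84.25 -0.22] [-3.07  0.02 -0.64] t37.6
85.0 [85.08 -0.18] [-3.06  0.15 -0.16] t37.9
85.75 [85.81 -0.18] [-3.18  0.07  0.41] t38.1
86.5 [86.46 -0.22] [-3.46 -0.57  0.27] t38.4
87.25 [86.55 -0.24] [-6.21 -0.04  1.31] t38.7
stop, base -1.521912632481028
 t38.69 ee [ 559.2 -177.1   65. ] F [-0.77  5.98  1.61] M [0.89 0.07 0.  ] open 0.2
```

The picture is clear: the spring is met at 82.6 and the hard stop at 86.5, so 4 mm of plate travel with about 6 N. Now hold, back off straight and clear.

Run:
```python
from h import *
env.dwell(.3)
env.line_to(P(80,-0.2,65),feed=25)
env.line_to(P(68,-0.2,65),feed=60); st("off")
env.line_to(P(60,-0.2,150),feed=200)
env.line_to([480,60,330],feed=300); env.dwell(.2); st("clear"); snap("end")
for n,b,out in(("top",(150,225,220,380),"a"),("scene",(170,270,140,290),"b")):
    p=np.load(f"pics/{n}_end.npz")["p"][b[0]:b[1],b[2]:b[3]]
    s=790/p.shape[1]; cv2.imwrite(f"pics/end_{out}.png",cv2.resize(p,None,fx=s,fy=s,interpolation=cv2.INTER_NEAREST)[...,::-1])
```

```text
off t39.78 ee [ 557.2 -158.2   65. ] F [ 0.9  -0.97  0.24] M [ 0.02  0.01 -0.05] open 0.0
clear t41.67 ee [479.8  59.1 328.5] F [0.38 0.38 0.43] M [-0.03  0.03  0.02] open 0.1
```

View pics/end_a.png

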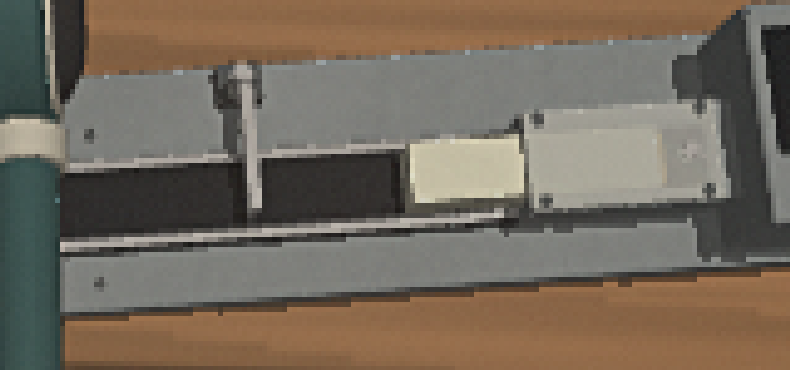

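View pics/end_b.png

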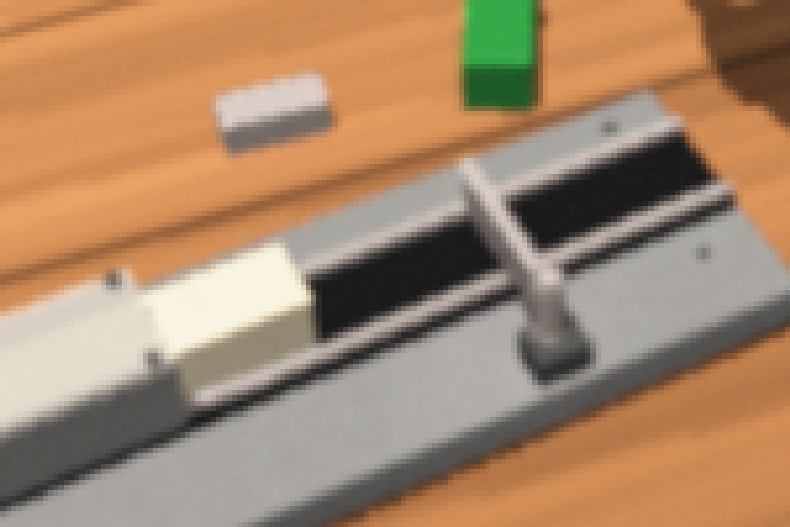

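Both views show the bar flat in the head and the leaf shut across the track. A numeric check of the bar's rear against the gate, then I hand in.

Run:
```python
from h import *
s=790/150
r=T(ray("scene",[[140+280/s,170+243/s],[140+315/s,170+293/s]],85)); print("rear now (scene)",r.round(1),"moved",(r[:,0].mean()-68.1).round(1),"expected 27.4")
a=np.load("pics/scene0.npz")["p"].astype(int);b=np.load("pics/scene_end.npz")["p"].astype(int)
m=(np.abs(a-b).max(2)>40).astype(np.uint8)
k,l,st_,c=cv2.connectedComponentsWithStats(m)
print([(c[i].round(0)*1.5625,int(st_[i,4])) for i in range(1,k) if st_[i,4]>25])
env.job_done(); print(env.observe()["t"])
```

```text
rear now (scene) [[ 99.5 -16.2]
 [ 97.3  20.6]] moved 30.3 expected 27.4
[(array([317.1875,   9.375 ]), 406), (array([370.3125,  45.3125]), 1296), (array([439.0625,  26.5625]), 1226), (array([287.5  ,  59.375]), 718), (array([410.9375, 160.9375]), 5635), (array([428.125 ,  64.0625]), 30), (array([  3.125, 187.5  ]), 107), (array([215.625, 234.375]), 3935), (array([ 25.    , 251.5625]), 108), (array([465.625 , 267.1875]), 55), (array([ 29.6875, 278.125 ]), 220), (array([562.5, 312.5]), 1153), (array([287.5  , 359.375]), 615)]
the job is handed in; nothing more can be done
the job is handed in; nothing more can be done
```

The job is handed in: the test bar is home in the measuring head with the contact plate pressed in, and the gate is shut behind it. I handed in at about t = 42 s of the 54 s allowed, and no verdict is reported.

**What I did:**
- I gripped the slim long bar near its rear end and set it between the kerbs, finding the lateral centre by feeling both sides.
- I slid it through the gate and paused with the leaf held open.
- I let go once the leaf had snapped shut behind the bar, then pushed it home with closed fingers.

**Last checks that agreed:**
- **Contact plate:** the spring was met at TCP tester x ≈ 82.6 mm and the hard stop at 86.5 mm, so about 4 mm of travel. The peak push was about 6 N, against the 14 N limit.
- **Final pictures:** the bar lies flat in the head, the leaf is shut, and the arm is clear with wrist force near zero.

**Checks that disagreed or stayed open:**
- The two cameras differ by about 6 mm along world y. I trusted the scene view, which matched the gripper.
- The rear end's travel during the push reads 30.3 mm by camera against 27.4 mm by the arm. That is within pixel error on hand-picked corners, and the bar did not spring back.
- Comparing the start and end pictures, I put the changes down to the arm, its shadow, and the bar's old and new places. I did not look closely at one small patch by the wide bar, which I take to be shadow.

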